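# Set the sign post to its mark and shut its cam lever, keeping hold of it

### The job

Set up the telescopic sign post on the counter rail: grip it by the flat block at its top, raise it until the rubber ring on the post is level with the tip of the pointer, and turn it so that the block's nose points straight over the pointer bracket. Then, holding it exactly so, slide the post with its carriage along the rail, past the fixed striker pin as far as the end stop, so that the pin folds the cam lever shut; the lever must stay open until the post is set, and the post must not slip off its mark or turn away while the lever closes. The job finishes with you still holding the block at that height, lever shut: do not let go, and leave the pots, bell and price card around it where they are.

Things in the scene. Friction and masses are not known exactly. Their poses are not given: they have to be found in the camera images.
- rail: fixed aluminium rail on the worktop, 240 mm long along its own y, 64 mm wide, 14 mm high, with a black stop block 25 mm high (18 mm long) at each end, which the carriage block meets at the ends of its travel. Origin on the worktop under the rail's middle; own x points away from the robot (yaw within about 0.3 rad), z up. On the robot's side it carries the striker pin.
- carriage (a joint): travel of the grey carriage (block 56 x 60 mm, top 36 mm above the worktop) along the rail, m: 0 at the end on the rail's +y side, growing towards the rail's -y to the end stop at 0.14. Carriage and post centre lie on the rail's centre line (rail x = 0) at rail y = 0.07 - value. Friction about 1.5 N; stays where left. The carriage is moved by moving the held post sideways.
- striker (a point): fixed upright steel pin, 12 mm diameter, top 64 mm above the worktop, at rail x = -60 mm, y = -10 mm; the point is on its axis at lever height (47 mm). When the carriage passes, the pin meets the open lever (at carriage value about 0.06 to 0.07) and folds it back; the lever is shut enough from a value of about 0.12, and wholly at the stop 0.14. It takes up to about 8 N sideways.
- cam_lever (a joint): angle of the cam lever, rad: about 0 to 0.3 at the start (open: black bar 77 mm long, 10 mm thick, at 48 mm height, sticking out from the carriage towards the robot), about 1.42 when the striker has folded it back along the carriage towards the rail's +y; mechanical limit 1.5. Upright pivot 40 mm in front (rail -x) of the post's axis. Stiff hinge (0.07 N m), stays where left. In this trial fit the lever does not yet carry the post.
- lever_tip (a point): middle of the round knob at the free end of the cam lever, 71 mm from its pivot.
- post_lift (a joint): how far the 16 mm steel post is drawn up out of the clamp collar, m: 0 = lowest (start), limit 0.05. It slides freely and sinks back under its weight (0.32 kg) when let go.
- post_turn (a joint): turn of the block about the post's vertical axis against the carriage, rad, counter-clockwise positive seen from above: 0 = nose points straight over the pointer bracket (towards the rail's -x); starts between 0.5 and 1.3; limits -1.6 and 1.6. Turns lightly.
- sign_head: flat aluminium block on top of the post, the part to grip: 44 mm along its own x, 16 mm thick along its own y, 40 mm high, black card slot along its top. Origin at its centre, on the post's axis, 156 mm above the worktop when the post is lowest, plus the post_lift value. Its own -x end bears the nose. It is best gripped across its 16 mm thickness from above, with its centre between the pads.
- nose_tip (a point): tip of the tapered round nose (16 mm long) on one narrow end of the block, 37 mm from the post's axis, 12 mm below the block's centre.
- ring_mid (a point): middle of the black rubber ring (23 mm diameter, 5 mm thick) that sits round the post as the length mark; on the post's axis. It sits at a different place on the post each time, 15 to 40 mm below the pointer tip at the start, and rises with the post. It stays tight on the post: do not move it.
- pointer_tip (a point): tip of the small cone that points at the post from the steel bracket on the front (robot's side, rail -x) of the carriage: 116 mm above the worktop, 13 mm from the post's axis; bracket top 118 mm. Moves with the carriage.
- deli_pot: bystander: clear deli pot, 73 mm wide, 64 mm high, behind the rail; origin under its centre.
- sauce_cup: bystander: small lidded sauce cup, 69 mm wide, 36 mm high, behind the rail; origin under its centre.
- pepper_pot: bystander: white pot with black lid, 55 mm wide, 62 mm high, behind the rail; origin under its centre.
- service_bell: bystander: counter bell, 76 mm wide, 54 mm high, beyond the rail's -y end; origin under its centre.
- price_card: bystander: small card in a wooden foot, 22 x 70 mm, 68 mm high, in front of the rail's +y end; origin under its centre.

How it is judged:
By the outcome, as a careful person would: the job done as asked, in the order asked, and still so for the second after the job is handed in, while the arm keeps its last pose, push and grip.
It also fails if it takes over 38 s, if anything falls off the work surface, if the arm or the gripper's body presses on something with over 40 N, if the wrist force passes 120 N, or if a joint passes its speed limit or range.

### The arm

A 6-joint arm with a two-finger parallel gripper is mounted at the origin on a cart in front of the work surface, level with it; the furniture and walls round the work are solid. World frame = base frame: x ahead of the robot, y to its left, z up, the work surface at z = 0. Lengths are in m, angles in rad, forces in N, time in s.
With the tool pointing down it reaches from about 0.3 to 0.875 m from the base axis. Payload 6.4 kg.
Tool frame: the origin (TCP) lies between the finger pads; the fingertips stand 22 mm ahead of it and the grasp point (between the pads) lies 3 mm ahead of it; z points along the fingers, y is the line along which they close (so a half turn about z gives the same grasp; the last joint's range is limited). The gripper opens to 85 mm and grips with 20 to 120 N. Pads are 22 mm wide; open, the fingers measure 114 mm over their backs; the gripper's body (76 mm by 85 mm) begins 54 mm behind the grasp point. The pads swing forward as they close: fully open they stand 13 mm farther back than shut.
Start: joints at [0.986, 0.181, 1.607, -0, 1.354, -0.206], TCP at [0.213, 0.534, 0.253] pointing down, gripper open.
Joint ranges: [-2.99, 2.99], [-0.89, 2.07], [0.3, 2.58], [-1.14, 4.28], [0, 2.63], [-3.12, 3.12]. Speed limits (rad/s): [2.57, 2.57, 3.01, 3.14, 3.14, 3.14].

### API

Orientations are given as a unit quaternion [w, x, y, z].
In Python, from bench import ctrl, imaging, workorder gives the robot as it stands.
- The arm moves only by the shell command python3 -m pendant 'ROWS' [OPENING]. ROWS is JSON, a list of rows, each a list of 4 numbers: the shift along the tool's x, y, z in cm, then the turn about the tool's z in degrees. In form: [[dx, dy, dz, roll], ...]. A call has 1 to 12 rows; each row is the pose to reach, as a shift and turn from the pose commanded when the call began, along the tool's axes at that moment; what a row does not reach only later rows make up. A row lasts 1/12 s, in which the tool goes at most 41.7 mm and 7.16 degrees, less where a joint would pass 70% of its speed; a pose out of reach is approached as far as the arm can. A call with a gripper value outside its range is refused whole. OPENING is the opening, from 0 (shut) to 1 (fully open), set as the call begins (- or left out, the last holds). The fingers move at their own pace and stop on an object; the grip force is fixed at half the most. Time passes only in rows, so rows that repeat a pose let the fingers close. It gives the time, the measured TCP pose, the force, the opening and the grip force at its end, in the units of the state.
- ctrl.get_obs(): the state, without advancing time (a new reading comes with each control period).
- imaging.camera(name): name is "side" or "top" or "wrist"; returns the picture (384x512x3 uint8, red, green, blue); there is no depth.
- imaging.camera_info(name): a dict with "K" (3x3 intrinsics, pixels), "T" (4x4, takes a point from camera to world coordinates); the wrist camera has in their place "tool_from_camera" (4x4, takes a point from camera to tool coordinates, whose origin is the TCP and whose axes are the flange's). Camera axes: x right, y up, looking along -z (the intrinsics and any distortion apply to the point x, -y, -z); pixel columns grow to the right and rows downward; lengths in m; the calibration is good to about 2 mm. A picture is of the moment at which its call begins: read the wrist's pose just before it. camera_info takes no time and is no camera call.
- workorder.hand_in(): hands the job in; it is judged then, once.
The state is a dict: "time_s": time; "q": joint angles; "dq": joint speeds; "joint_efforts": joint torques, N m; "eef_pos": TCP position; "eef_rot": TCP orientation; "wrist_force": force on the tool from outside, world axes, zero at the start; "torque": the same for the moment, N m; "opening": opening from 0.0 (shut) to 1.0 (fully open); "grasp_force": force on a finger pad.
Only numpy, scipy, OpenCV 4.12 (cv2) and the standard library are available. Lean on these libraries where they do the work, as an engineer would, in place of code of your own. Each camera call takes 0.05 s, during which the arm holds its last target. There are 200 camera calls.

## Working session

There is one attempt and no reset: what is moved stays moved. The work goes in short steps, Python scripts to look and compute and a shell command to move; the robot and the scene stay as the last step left them, time stands still between calls to the robot, and variables do not carry over. Pictures are saved under pics/ and viewed, at most 10 in all, crops included, and the job is handed in when it is done.

```bash
mkdir -p pics
cat > h.py <<'E'
import numpy as np,cv2
from bench import ctrl,imaging,workorder
def snap(n,f):
    im=imaging.camera(n); cv2.imwrite(f'pics/{f}.png',im[:,:,::-1]); return im
def ray(n,u,v):
    i=imaging.camera_info(n);K=np.array(i["K"]);T=np.array(i["T"])
    d=np.array([(u-K[0,2])/K[0,0],-(v-K[1,2])/K[1,1],-1.]);return T[:3,3],T[:3,:3]@d
def plane(n,u,v,z):
    o,d=ray(n,u,v);return o+d*(z-o[2])/d[2]
def proj(n,p):
    i=imaging.camera_info(n);K=np.array(i["K"]);T=np.array(i["T"])
    c=T[:3,:3].T@(np.array(p)-T[:3,3]);return np.array([K[0,2]+K[0,0]*c[0]/-c[2],K[1,2]+K[1,1]*c[1]/c[2]])
E
python3 - <<'E'
from h import *
np.set_printoptions(precision=4,suppress=True)
a=snap('top','top0');b=snap('side','side0')
for n in('top','side','wrist'): print(n,imaging.camera_info(n))
print(ctrl.get_obs())
E
```

```text
top {'K': array([[403.0357,   0.    , 257.6782],
       [  0.    , 403.0357, 192.1165],
       [  0.    ,   0.    ,   1.    ]]), 'T': array([[-0.0124,  0.9843, -0.1762,  0.3395],
       [-0.9996, -0.0169, -0.0242, -0.017 ],
       [-0.0268,  0.1758,  0.9841,  1.0404],
       [ 0.    ,  0.    ,  0.    ,  1.    ]])}
side {'K': array([[486.8921,   0.    , 263.2423],
       [  0.    , 486.8921, 201.1121],
       [  0.    ,   0.    ,   1.    ]]), 'T': array([[ 0.8413,  0.3087, -0.4437, -0.0527],
       [-0.5405,  0.4638, -0.702 , -0.8985],
       [-0.0109,  0.8304,  0.5571,  0.8294],
       [ 0.    ,  0.    ,  0.    ,  1.    ]])}
wrist {'K': array([[303.0432,   0.    , 259.144 ],
       [  0.    , 303.0432, 196.1271],
       [  0.    ,   0.    ,   1.    ]]), 'tool_from_camera': array([[ 0.0002,  0.9515,  0.3077,  0.0777],
       [ 1.    ,  0.    , -0.0009,  0.0001],
       [-0.0008,  0.3077, -0.9515, -0.1196],
       [ 0.    ,  0.    ,  0.    ,  1.    ]])}
{'time_s': 0.1, 'q': array([ 0.9857,  0.1815,  1.6079, -0.    ,  1.3538, -0.2063]), 'dq': array([-0.0024, -0.0028, -0.003 , -0.0001,  0.0013,  0.0011]), 'joint_efforts': array([  0.0012, -44.5873, -35.2237,  -0.0001,   0.0042,   0.    ]), 'eef_pos': array([0.2124, 0.5338, 0.2525]), 'eef_rot': array([-0.0003,  0.1883,  0.9821, -0.0007]), 'wrist_force': array([ 0.1294, -0.191 , -0.1275]), 'torque': array([-0.0156,  0.0428, -0.0267]), 'grasp_force': 0.0, 'opening': 1.00184352870392}
```

View pics/top0.png

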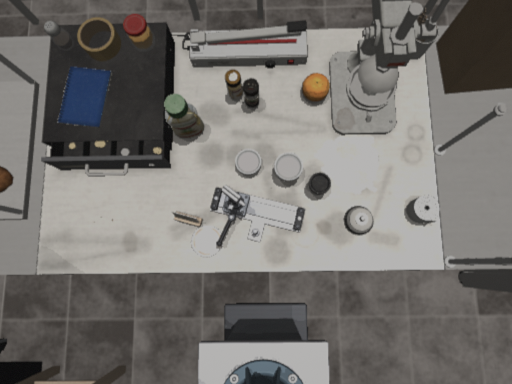

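View pics/side0.png

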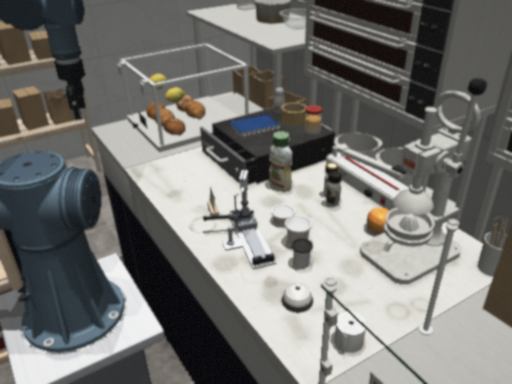

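The top view shows the rail from about (216,197) to (299,221), the block near (234,197), the lever knob near (221,242) and the striker near (256,232). In the side view the post is at about (243,205). I'll enlarge both.

Run:
```python
import cv2,numpy as np
a=cv2.imread('pics/top0.png')[175:265,160:320];b=cv2.imread('pics/side0.png')[155:275,185:305]
cv2.imwrite('pics/c0.png',cv2.resize(a,None,fx=5,fy=5,interpolation=2));cv2.imwrite('pics/c1.png',cv2.resize(b,None,fx=5,fy=5,interpolation=2))
```

```text
(no output)
```

View pics/c0.png

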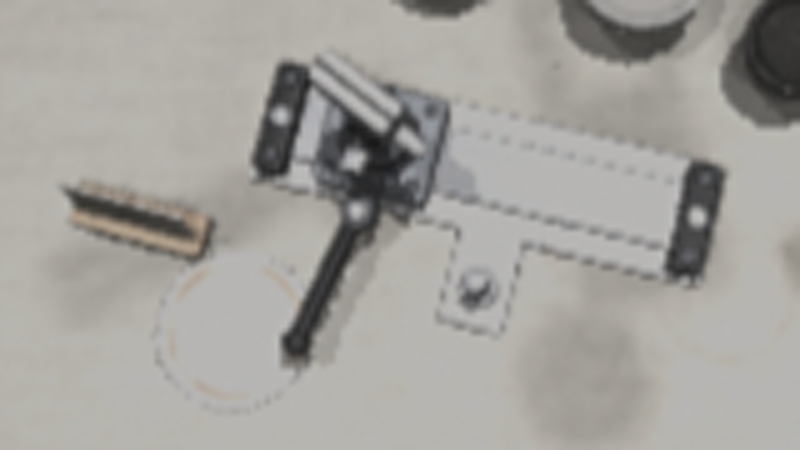

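View pics/c1.png

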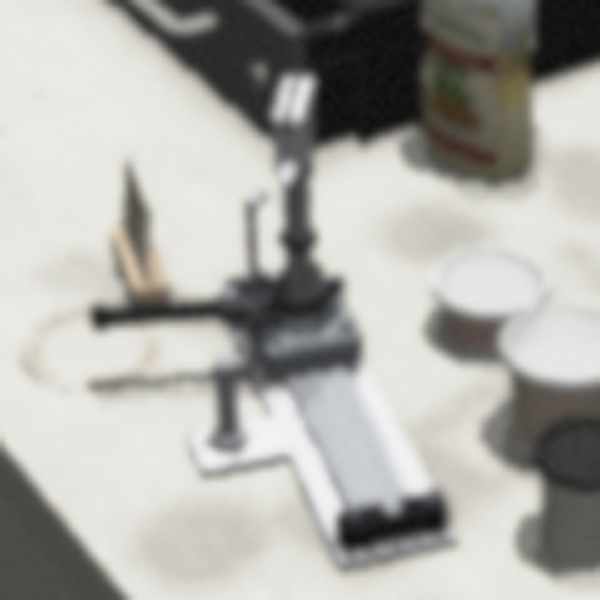

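Crops (full px = 160+u/5, 175+v/5 for top; 185+u/5, 155+v/5 for side). In the top crop the stop screws are at (282,115) and (698,217), the block top runs from about (332,68) to (400,135), and the knob is at (295,345). In the side crop the ring is at (298,240), the pointer bracket top at (256,200) and the nose tip near (288,172).

```bash
cat >> h.py <<'E'
np.set_printoptions(precision=4,suppress=True)
E
python3 - <<'E'
from h import *
t=lambda u,v,z:plane('top',160+u/5,175+v/5,z)
A=t(282,115,.025);B=t(698,217,.025);C=(A+B)/2
ry=(A-B)[:2];print('stops',A,B,np.linalg.norm(ry));ry/=np.linalg.norm(ry);rx=np.array([ry[1],-ry[0]])
yaw=np.arctan2(rx[1],rx[0]);print('C',C,'yaw',yaw)
loc=lambda p:((p[:2]-C[:2])@rx,(p[:2]-C[:2])@ry)
S=t(477,285,.064);print('striker',loc(S))
K=t(295,345,.048);print('knob',loc(K))
H=t(366,102,.176);print('head',H,loc(H))
e1=t(332,68,.176);e2=t(397,130,.176);d=(e2-e1)[:2];print('len',np.linalg.norm(d),'angle nose',np.arctan2(d[1],d[0]),'turn',np.arctan2(d[1],d[0])-yaw-np.pi)
P=t(357,212,.054);print('pivot',loc(P))
# ring: nearest pt on post axis
hp=C[:2]+ry*loc(H)[1]
for nm,u,v in(('ring',298,240),('bracket',256,200)):
    q=hp if nm=='ring' else hp-rx*.02
    o,dd=ray('side',185+u/5,155+v/5); s=((q-o[:2])@dd[:2])/(dd[:2]@dd[:2]);p=o+s*dd;print(nm,p,'off',p[:2]-q)
print('tool x yaw', ctrl.get_obs()['eef_rot'])
from scipy.spatial.transform import Rotation as R
w=ctrl.get_obs()['eef_rot'];print(R.from_quat([*w[1:],w[0]]).as_matrix())
E
```

```text
stops [0.5078 0.1138 0.025 ] [ 0.4521 -0.0971  0.025 ] 0.21812730014370343
C [0.4799 0.0084 0.025 ] yaw -0.2582737138447404
striker (np.float64(-0.06281000965540616), np.float64(-0.01110145703789245))
knob (np.float64(-0.11175667130253403), np.float64(0.06919490837009701))
head [0.4879 0.0577 0.176 ] (np.float64(-0.004895107557411038), np.float64(0.04968812932660929))
len 0.03979493219238346 angle nose -2.3484393192147395 turn -5.231758258959792
pivot (np.float64(-0.041589580526152456), np.float64(0.05558965709078467))
ring [0.4912 0.0572 0.0871] off [-0.0014  0.0008]
bracket [0.4699 0.0634 0.1175] off [-0.0034  0.0019]
tool x yaw [-0.0003  0.1883  0.9821 -0.0007]
[[-0.9291  0.3698 -0.0009]
 [ 0.3698  0.9291 -0.0013]
 [ 0.0003 -0.0016 -1.    ]]
```

```bash
python3 -m pendant '[[-1,-0.8,0,0],[-3,-2.3,-0.5,0],[-5,-3.9,-1,0],[-7,-5.4,-1.5,0],[-9,-7,-2,0],[-11,-8.5,-2,0],[-13,-10,-2,0],[-15,-11.6,-2,0],[-17,-13.2,-2,0],[-19,-14.7,-2,0],[-21,-16.3,-2,0],[-23,-17.8,-2,0]]' && python3 -m pendant '[[-2,-1.6,0,-5],[-4,-3.1,0,-11],[-6,-4.7,0,-17],[-8,-6.2,0,-23],[-10,-7.8,0,-29],[-12,-9.3,0,-35],[-14,-10.9,0,-41],[-16,-12.4,0,-47],[-18,-14,0,-53],[-19.5,-15.2,0,-59],[-20.6,-16.1,0,-64],[-20.6,-16.1,0,-67]]' && python3 -m pendant '[[0,0,0,0],[0,0,0,0]]'
python3 - <<'E'
from h import *
from scipy.spatial.transform import Rotation as R
o=ctrl.get_obs();w=o['eef_rot'];M=R.from_quat([*w[1:],w[0]]).as_matrix()
print(o['time_s'],o['eef_pos'],M,o['q'])
snap('wrist','w1')
E
```

```text
time_s: 1.1
eef_pos: [0.3607, 0.2819, 0.273]
eef_rot: [-0.0, 0.188, 0.982, -0.0]
wrist_force: [0.6, -0.5, -0.1]
opening: 0.999
grasp_force: 0.0
time_s: 2.1
eef_pos: [0.493, 0.055, 0.2729]
eef_rot: [-0.0, -0.386, 0.923, -0.0]
wrist_force: [-0.9, -0.5, -0.5]
opening: 1.0
grasp_force: 0.0
time_s: 2.27
eef_pos: [0.4919, 0.0576, 0.273]
eef_rot: [-0.0, -0.384, 0.923, 0.0]
wrist_force: [0.4, -0.3, 0.0]
opening: 1.002
grasp_force: 0.0
2.2667 [0.4919 0.0576 0.273 ] [[-0.7052 -0.709  -0.0008]
 [-0.709   0.7052  0.0001]
 [ 0.0005  0.0006 -1.    ]] [-0.1236 -0.0174  1.7793 -0.      1.3805 -2.4825]
```

View pics/w1.png

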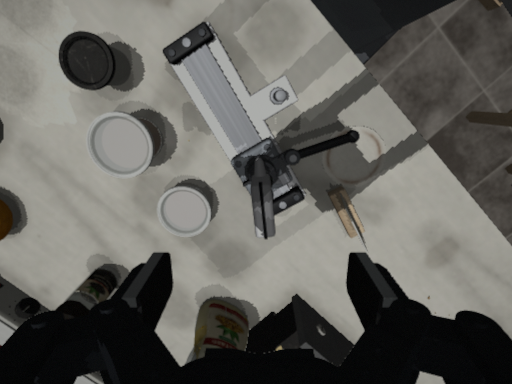

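Wrist view: the block runs from about (262,180) to its back end at (265,236) with the nose at about (261,160), the stop screws are at (188,42) and (283,205), and the knob is at (354,136). A crop will give the block's edges.

```bash
python3 - <<'E'
import cv2
a=cv2.imread('pics/w1.png')[130:250,200:330]
cv2.imwrite('pics/c2.png',cv2.convertScaleAbs(cv2.resize(a,None,fx=5,fy=5,interpolation=2),alpha=1.8,beta=20))
E
cat >> h.py <<'E'
from scipy.spatial.transform import Rotation as R
def wplane(u,v,z,pos,M):
    i=imaging.camera_info('wrist');K=np.array(i["K"]);T=np.array(i["tool_from_camera"])
    d=M@T[:3,:3]@np.array([(u-K[0,2])/K[0,0],-(v-K[1,2])/K[1,1],-1.]);o=np.array(pos)+M@T[:3,3]
    return o+d*(z-o[2])/d[2]
def pose():
    o=ctrl.get_obs();w=o['eef_rot'];return o['eef_pos'],R.from_quat([*w[1:],w[0]]).as_matrix()
E
```

```text
(no output)
```

View pics/c2.png

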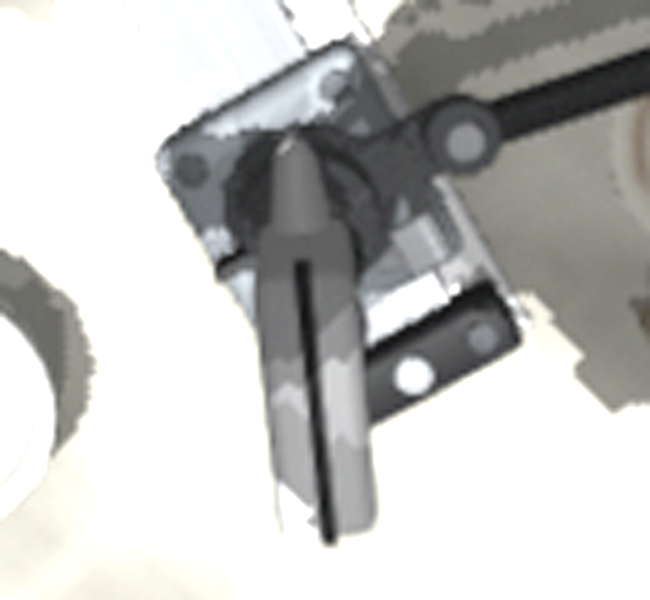

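The slot runs from crop px (300,262) to (329,540), the nose tip is at (290,140), and the pivot is at (462,142).

Run:
```python
from h import *
p,M=pose();w=lambda u,v,z:wplane(u,v,z,p,M)[:2]
a=w(260,182.4,.176);b=w(265.8,238,.176);n=w(258,158,.144)
A=w(283,205,.025);B=w(188,42,.025);ry=A-B;print('stops',A,B,np.linalg.norm(ry));ry/=np.linalg.norm(ry);rx=np.array([ry[1],-ry[0]]);C=(A+B)/2;yaw=np.arctan2(rx[1],rx[0])
h=(a+b)/2;L=lambda q:np.array([(q-C)@rx,(q-C)@ry])
d=a-b;an=np.arctan2(d[1],d[0]);print('C',C,'yaw',yaw,'len',np.linalg.norm(d),'head',h,L(h),'nose r',np.linalg.norm(n-h),L(n),'turn',(an-yaw-np.pi)%(2*np.pi), 'from nose',(np.arctan2(*(n-h)[::-1])-yaw-np.pi)%(2*np.pi))
print('pivot',L(w(292.4,158.4,.054)),'striker',L(w(279,97,.064)))
print('move tool cm',M[:,:2].T@np.array([*(h-p[:2]),0])*100,'block dir in tool deg',np.degrees(np.arctan2(*(M[:2,:2].T@d)[::-1])))
```

```text
stops [0.5078 0.1164] [ 0.4515 -0.0946] 0.21834644548144527
C [0.4797 0.0109] yaw -0.2612295522811907 len 0.04554121867731226 head [0.4931 0.0621] [-0.0002  0.053 ] nose r 0.035051236924888464 [-0.0142  0.0208] turn 1.1513031483858294 from nose 1.1610436040871317
pivot [-0.0388  0.0552] striker [-0.0568 -0.0104]
move tool cm [-0.3913  0.2084] block dir in tool deg -5.814138413724532
```

```bash
python3 -m pendant '[[-0.2,0.1,0.5,-3],[-0.4,0.2,1.5,-5.8],[-0.4,0.2,3,-5.8],[-0.4,0.2,4.5,-5.8],[-0.4,0.2,6,-5.8],[-0.4,0.2,7.5,-5.8],[-0.4,0.2,9,-5.8],[-0.4,0.2,10,-5.8],[-0.4,0.2,10.8,-5.8],[-0.4,0.2,11.4,-5.8],[-0.4,0.2,11.4,-5.8],[-0.4,0.2,11.4,-5.8]]' && python3 -m pendant '[[0,0,0,0],[0,0,0,0],[0,0,0,0],[0,0,0,0],[0,0,0,0],[0,0,0,0],[0,0,0,0],[0,0,0,0],[0,0,0,0],[0,0,0,0],[0,0,0,0],[0,0,0,0]]' 0
```

```text
time_s: 3.32
eef_pos: [0.4939, 0.0624, 0.1595]
eef_rot: [0.0, -0.431, 0.902, -0.0]
wrist_force: [0.2, -0.4, -0.1]
opening: 0.998
grasp_force: 0.0
time_s: 4.32
eef_pos: [0.4933, 0.0625, 0.1596]
eef_rot: [-0.0, -0.431, 0.902, 0.0]
wrist_force: [-4.9, 0.3, 5.5]
opening: 0.185
grasp_force: 58.5
```

```bash
python3 -m pendant '[[0,0,-0.2,0],[0,0,-0.5,2],[0,0,-0.8,8],[0,0,-1.1,14],[0,0,-1.4,20],[0,0,-1.7,26],[0,0,-2,32],[0,0,-2.3,38],[0,0,-2.6,44],[0,0,-2.6,50],[0,0,-2.6,56],[0,0,-2.6,62]]' && python3 -m pendant '[[0,0,0,2],[0,0,0,4],[0,0,0,4],[0,0,0,4],[0,0,0,4]]'
python3 - <<'E'
from h import *
p,M=pose();print(p,M[:2,0],np.arctan2(M[1,0],M[0,0]), ctrl.get_obs()['q'])
a=snap('side','s2');b=snap('wrist','w2')
u,v=proj('side',[p[0],p[1],.116]);print(u,v)
c=a[int(v)-45:int(v)+45,int(u)-50:int(u)+50,::-1]; print(int(u)-50,int(v)-45)
cv2.imwrite('pics/c3.png',cv2.resize(c,None,fx=6,fy=6,interpolation=2))
E
```

```text
time_s: 5.32
eef_pos: [0.4932, 0.0624, 0.1847]
eef_rot: [-0.001, 0.098, 0.995, -0.0]
wrist_force: [-1.3, 0.1, -3.1]
opening: 0.18
grasp_force: 58.7
time_s: 5.73
eef_pos: [0.4932, 0.0624, 0.1847]
eef_rot: [-0.001, 0.129, 0.992, 0.0]
wrist_force: [-2.0, 1.2, -3.1]
opening: 0.176
grasp_force: 58.6
[0.4932 0.0624 0.1847] [-0.9666  0.2562] 2.8825107525937 [-0.1134  0.0828  1.8641  0.      1.1962 -1.4251]
243.88366944464923 193.01586557574484
193 148
```

View pics/c3.png

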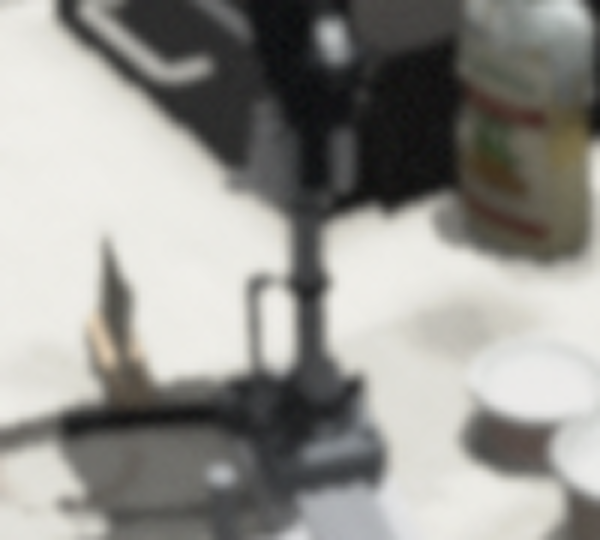

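View pics/w2.png

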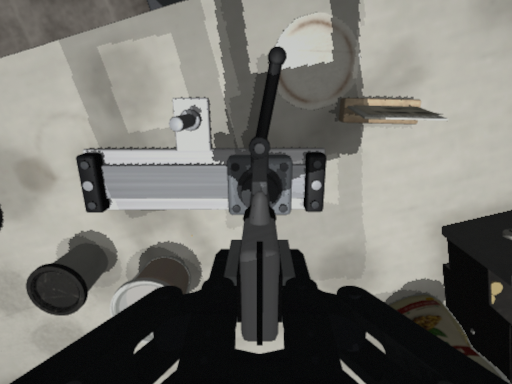

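Side view: the ring is at crop (312,284), almost level with the pointer arm at (270,281). In the wrist view the nose points straight at the bracket, and the stop screws at (88,186) and (316,185) lie level, so the turn is right. Next I'll measure the ring's height error at sub-pixel level.

```bash
cat > ring.py <<'E'
from h import *
import sys
def ringz(f):
    a=cv2.cvtColor(cv2.imread(f'pics/{f}.png'),cv2.COLOR_BGR2GRAY).astype(float)
    p,M=pose();x=M[:,0]
    pr=lambda d,z:proj('side',[p[0]+x[0]*d,p[1]+x[1]*d,z])
    u0,v0=pr(0,.116);print('axis',u0,v0,'tip',pr(.013,.116),'arm',pr(.025,.116),'px/mm',(pr(0,.115)-pr(0,.117))/2)
    U=int(round(u0))
    print('u from',U-13);
    for r in range(int(v0)-8,int(v0)+9): print(r,a[r,U-13:U+9].astype(int))
ringz(sys.argv[1])
E
python3 ring.py s2
```

```text
axis 243.90240641826918 193.014685476102 tip [239.2593 193.8612] arm [234.9529 194.6464] px/mm [0.0122 0.3111]
u from 231
185 [233 232 230 228 225 223 219 214 202 171 126  82  69  66  71  93 127 158
 180 192 197 204]
186 [234 233 232 230 228 226 223 219 209 184 137  90  70  68  79 115 158 187
 202 208 211 215]
187 [234 233 233 232 230 229 226 222 214 188 142  93  71  67  85 125 172 200
 211 216 219 220]
188 [234 234 233 233 232 231 229 226 220 193 146  95  72  69  84 128 177 207
 218 221 224 226]
189 [233 233 233 233 233 233 231 229 223 199 150  96  70  68  86 134 183 213
 222 226 228 230]
190 [233 233 234 233 233 233 232 231 226 203 151  97  72  69  89 136 188 219
 227 230 231 232]
191 [234 235 234 234 231 230 231 231 228 206 153  97  73  69  86 131 187 222
 231 232 235 235]
192 [234 234 233 230 225 220 221 225 223 201 149  95  71  69  79 119 176 220
 232 235 235 235]
193 [234 233 228 214 195 184 186 201 204 181 132  85  69  66  71  96 154 207
 230 235 236 237]
194 [234 231 219 180 147 136 149 170 178 153 104  71  63  63  62  77 128 188
 226 235 237 237]
195 [234 230 209 156 116 124 153 179 182 151  97  60  52  52  53  69 122 186
 226 235 237 237]
196 [234 229 204 150 122 154 192 213 210 180 128  74  46  40  47  84 147 204
 230 236 236 236]
197 [235 230 205 153 138 180 219 229 228 212 166 104  53  45  60 110 173 221
 234 237 236 236]
198 [235 231 208 160 146 190 225 234 233 226 191 126  68  60  73 123 185 226
 236 237 236 235]
199 [236 232 213 165 146 189 226 234 236 228 200 133  79  68  78 122 184 226
 236 237 237 236]
200 [236 233 215 167 145 186 225 234 235 230 200 135  80  69  76 118 179 225
 235 237 236 237]
201 [235 232 216 167 141 181 224 235 234 230 203 135  79  67  76 115 177 223
 235 236 235 235]
```

```bash
python3 -m pendant '[[0,0,-0.1,0],[0,0,-0.2,0],[0,0,-0.3,0],[0,0,-0.4,0],[0,0,-0.4,0],[0,0,-0.4,0]]'
cat > ring2.py <<'E'
from h import *
a=np.mean([cv2.cvtColor(imaging.camera('side'),cv2.COLOR_RGB2GRAY).astype(float) for _ in range(4)],0)
p,M=pose();x=M[:,0];pr=lambda d,z:proj('side',[p[0]+x[0]*d,p[1]+x[1]*d,z])
u0,v0=pr(0,.116);k=(pr(0,.115)-pr(0,.117))[1]/2;s=pr(.013,.116)-pr(0,.116);print(p,u0,v0)
for c in (237,238,239,240,246,247,248):
    col=a[186:203,c];r=np.arange(186,203);b=np.interp(r,[r[2],r[-3]],[col[:3].mean(),col[-4:].mean()])
    w=np.clip(b-col-4,0,None);w[np.abs(r-r[np.argmax(w)])>3]=0;cen=(w*r).sum()/w.sum()
    corr=(c-u0)*s[1]/s[0] if c<241 else 0
    print(c,'cen',round(cen,2),'level at axis',round(cen-corr,2),col[4:14].astype(int))
print('px/mm',k)
E
python3 ring2.py
```

```text
time_s: 6.33
eef_pos: [0.4934, 0.0624, 0.1893]
eef_rot: [-0.0, 0.13, 0.992, -0.0]
wrist_force: [-5.0, 0.6, -2.6]
opening: 0.179
grasp_force: 58.6
[0.4933 0.0624 0.1892] 243.94623092440776 193.00431347484826
237 cen 194.42 level at axis 193.16 [232 231 221 186 147 155 193 220 225 225]
238 cen 194.26 level at axis 193.18 [231 230 222 196 169 182 216 230 234 234]
239 cen 193.96 level at axis 193.06 [226 224 214 188 173 195 222 231 234 235]
240 cen 193.71 level at axis 193.0 [201 196 177 150 147 175 206 222 227 229]
246 cen 193.16 level at axis 193.16 [124 107  85  69  74  98 118 128 128 123]
247 cen 193.12 level at axis 193.12 [176 159 133 115 127 157 180 188 187 184]
248 cen 193.11 level at axis 193.11 [214 206 190 180 188 209 223 227 227 226]
px/mm 0.3110816384134836
```

The ring is level to about 0.3 mm and the nose is straight. Now the slide along rail -y, which is tool -y.

```bash
python3 -m pendant '[[0,-0.2,0,0],[0,-0.6,0,0],[0,-1.1,0,0],[0,-1.6,0,0],[0,-2.1,0,0],[0,-2.6,0,0],[0,-3.1,0,0],[0,-3.5,0,0],[0,-3.8,0,0],[0,-4,0,0],[0,-4,0,0],[0,-4,0,0]]' && python3 -m pendant '[[0,-0.3,0,0],[0,-0.7,0,0],[0,-1.1,0,0],[0,-1.5,0,0],[0,-1.9,0,0],[0,-2.3,0,0],[0,-2.7,0,0],[0,-3.1,0,0],[0,-3.5,0,0],[0,-3.8,0,0],[0,-4,0,0],[0,-4,0,0]]'
python3 - <<'E'
from h import *
p,M=pose();C=np.array([.4797,.0109]);rx=np.array([.9664,-.2571]);ry=np.array([.2571,.9664]);d=p[:2]-C
print(p[2],d@rx,'value',.07-d@ry,np.arctan2(M[1,0],M[0,0]))
E
```

```text
time_s: 7.53
eef_pos: [0.4831, 0.0232, 0.1892]
eef_rot: [-0.0, 0.13, 0.992, -0.0]
wrist_force: [-5.6, -0.4, -2.3]
opening: 0.179
grasp_force: 58.7
time_s: 8.53
eef_pos: [0.473, -0.0151, 0.1892]
eef_rot: [-0.0, 0.13, 0.992, 0.0]
wrist_force: [-3.9, 4.4, -3.3]
opening: 0.179
grasp_force: 58.8
0.18921124522136304 0.00025360890465474966 value 0.0968234018941267 2.881120624022226
```

Value is about 0.097 with everything steady, and 43 mm remain to the stop.

```bash
python3 -m pendant '[[0,-0.3,0,0],[0,-0.7,0,0],[0,-1.1,0,0],[0,-1.5,0,0],[0,-1.9,0,0],[0,-2.3,0,0],[0,-2.7,0,0],[0,-3.1,0,0],[0,-3.5,0,0],[0,-3.8,0,0],[0,-4,0,0],[0,-4,0,0]]' && python3 -m pendant '[[0,-0.1,0,0],[0,-0.2,0,0],[0,-0.3,0,0],[0,-0.3,0,0],[0,-0.3,0,0]]'
python3 - <<'E'
from h import *
p,M=pose();C=np.array([.4797,.0109]);rx=np.array([.9664,-.2571]);ry=np.array([.2571,.9664]);d=p[:2]-C
print(p[2],d@rx,'value',.07-d@ry,np.arctan2(M[1,0],M[0,0]))
E
```

```text
time_s: 9.53
eef_pos: [0.4627, -0.0543, 0.1893]
eef_rot: [-0.0, 0.13, 0.992, -0.0]
wrist_force: [-3.2, 0.7, -3.5]
opening: 0.18
grasp_force: 58.9
time_s: 9.95
eef_pos: [0.4622, -0.0567, 0.1893]
eef_rot: [0.0, 0.13, 0.992, -0.0]
wrist_force: [-2.6, 2.6, -2.9]
opening: 0.18
grasp_force: 58.9
0.1893278489037752 0.0004201859829280792 value 0.1397931241575256 2.881500127447374
```

```bash
python3 -m pendant '[[0,-0.1,0,0],[0,-0.2,0,0],[0,-0.2,0,0],[0,-0.2,0,0]]'; python3 ring2.py
python3 - <<'E'
from h import *
a=snap('side','s3');w=snap('wrist','w3')
c=a[150:270,200:320,::-1];c=cv2.resize(c,(384,384),interpolation=2)
cv2.imwrite('pics/c4.png',np.hstack([c,cv2.resize(w[:,:,::-1],(410,384))]))
E
```

```text
time_s: 10.28
eef_pos: [0.4616, -0.0586, 0.1893]
eef_rot: [0.0, 0.13, 0.992, -0.0]
wrist_force: [-2.5, 1.5, -3.5]
opening: 0.18
grasp_force: 58.9
[ 0.4616 -0.0586  0.1894] 257.8814500781414 218.74705889181465
237 cen nan level at axis nan [235 235 236 236 237 238 238 239 239 238]
238 cen nan level at axis nan [234 235 236 236 237 238 238 238 239 238]
239 cen 186.0 level at axis 182.28 [233 235 236 236 237 237 237 238 238 238]
240 cen 186.0 level at axis 182.48 [231 234 236 236 236 236 237 237 238 238]
246 cen 201.51 level at axis 201.51 [224 228 231 233 234 235 236 235 232 215]
247 cen 201.44 level at axis 201.44 [209 211 215 217 221 223 225 225 220 194]
248 cen 201.13 level at axis 201.13 [167 161 163 167 175 181 186 186 179 157]
px/mm 0.32462197953935856ring2.py:7: RuntimeWarning: invalid value encountered in scalar divide
  w=np.clip(b-col-4,0,None);w[np.abs(r-r[np.argmax(w)])>3]=0;cen=(w*r).sum()/w.sum()
```

View pics/c4.png

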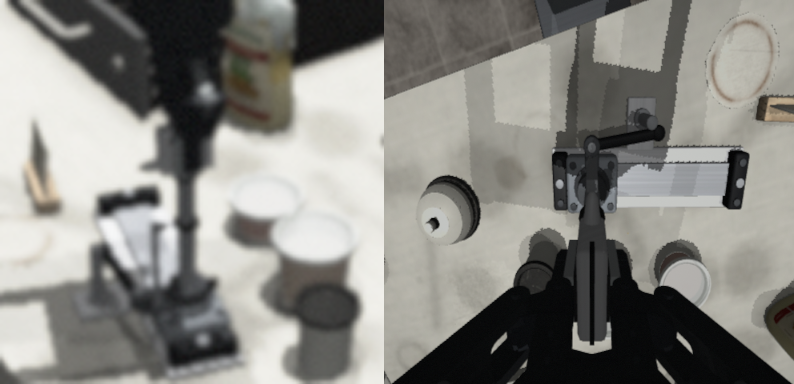

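The wrist view shows the lever folded to about 1.38 rad (pivot (591,145), knob (658,132)), with the carriage almost at the stop. The ring still looks level with the pointer. There's no stop force yet, so I'll keep pushing a little.

```bash
python3 -m pendant '[[0,-0.05,0,0],[0,-0.1,0,0],[0,-0.15,0,0],[0,-0.2,0,0],[0,-0.2,0,0]]';python3 -m pendant '[[0,-0.05,0,0],[0,-0.1,0,0],[0,-0.1,0,0]]'
```

```text
time_s: 11.0
eef_pos: [0.4614, -0.0591, 0.1893]
eef_rot: [0.0, 0.13, 0.992, 0.001]
wrist_force: [-0.6, 8.4, -2.5]
opening: 0.183
grasp_force: 59.1
time_s: 11.25
eef_pos: [0.4614, -0.0593, 0.1893]
eef_rot: [0.0, 0.13, 0.992, 0.002]
wrist_force: [1.6, 12.6, -2.9]
opening: 0.182
grasp_force: 59.2
```

The force has risen, so the carriage is on the stop. I'll ease the push slightly and check the ring one last time.

```bash
python3 -m pendant '[[0,0.05,0,0],[0,0.1,0,0],[0,0.1,0,0],[0,0.1,0,0]]'
python3 - <<'E'
from h import *
a=np.mean([cv2.cvtColor(imaging.camera('side'),cv2.COLOR_RGB2GRAY).astype(float) for _ in range(4)],0)
p,M=pose();x=M[:,0];pr=lambda d,z:proj('side',[p[0]+x[0]*d,p[1]+x[1]*d,z])
print(p,np.arctan2(M[1,0],M[0,0]),'axis',pr(0,.116),'tip',pr(.013,.116),'arm',pr(.025,.116))
U=int(pr(0,.116)[0]);print('u',U-13)
for r in range(211,229):print(r,a[r,U-13:U+8].astype(int).tolist())
w=snap('wrist','w4');c=a[190:240,225:285].astype(np.uint8)
cv2.imwrite('pics/c5.png',np.hstack([cv2.resize(cv2.cvtColor(c,cv2.COLOR_GRAY2BGR),(480,400),interpolation=2),cv2.resize(w[60:260,170:470,::-1],(320,400))]))
E
```

```text
time_s: 11.58
eef_pos: [0.4614, -0.0591, 0.1893]
eef_rot: [0.0, 0.13, 0.992, 0.001]
wrist_force: [-0.2, 9.9, -2.9]
opening: 0.178
grasp_force: 59.2
[ 0.4614 -0.0591  0.1893] 2.8816264406184025 axis [257.9184 218.8666] tip [252.9309 219.8498] arm [248.3035 220.7621]
u 244
211 [34, 33, 34, 32, 49, 102, 173, 223, 234, 231, 206, 144, 89, 69, 69, 84, 131, 191, 228, 236, 237]
212 [41, 43, 39, 33, 44, 98, 169, 222, 233, 230, 206, 144, 89, 70, 68, 84, 130, 190, 227, 236, 237]
213 [87, 91, 84, 68, 70, 113, 176, 223, 234, 231, 206, 145, 88, 70, 69, 84, 129, 189, 226, 235, 236]
214 [149, 152, 143, 128, 129, 160, 203, 229, 235, 231, 207, 146, 88, 69, 70, 84, 130, 189, 227, 235, 236]
215 [195, 195, 192, 188, 197, 217, 231, 237, 237, 231, 207, 145, 88, 69, 69, 83, 126, 187, 226, 235, 236]
216 [211, 212, 215, 222, 232, 239, 243, 242, 238, 230, 201, 139, 86, 69, 69, 80, 118, 177, 221, 233, 236]
217 [214, 214, 217, 224, 234, 241, 243, 243, 239, 224, 182, 123, 79, 69, 68, 74, 101, 155, 207, 230, 236]
218 [213, 212, 210, 211, 218, 227, 232, 235, 233, 214, 155, 95, 66, 65, 66, 65, 78, 124, 185, 226, 235
[... 360 characters left out ...]
5, 237, 218, 156, 91, 55, 50, 59, 102, 166, 218, 234, 237]
223 [198, 192, 170, 131, 110, 139, 185, 222, 237, 238, 222, 165, 101, 67, 63, 73, 111, 173, 222, 234, 236]
224 [194, 189, 170, 132, 113, 144, 186, 217, 231, 233, 218, 163, 102, 72, 69, 77, 112, 171, 219, 230, 232]
225 [194, 189, 169, 132, 112, 143, 181, 206, 222, 229, 213, 161, 102, 72, 70, 77, 111, 167, 211, 225, 226]
226 [193, 190, 170, 132, 110, 140, 178, 200, 215, 224, 211, 159, 102, 73, 69, 77, 111, 166, 210, 223, 224]
227 [194, 190, 171, 132, 108, 139, 178, 197, 208, 218, 207, 160, 103, 73, 69, 78, 112, 167, 211, 224, 224]
228 [198, 195, 175, 136, 111, 143, 184, 200, 208, 214, 203, 160, 104, 73, 70, 79, 112, 168, 211, 224, 225]
```

View pics/c5.png

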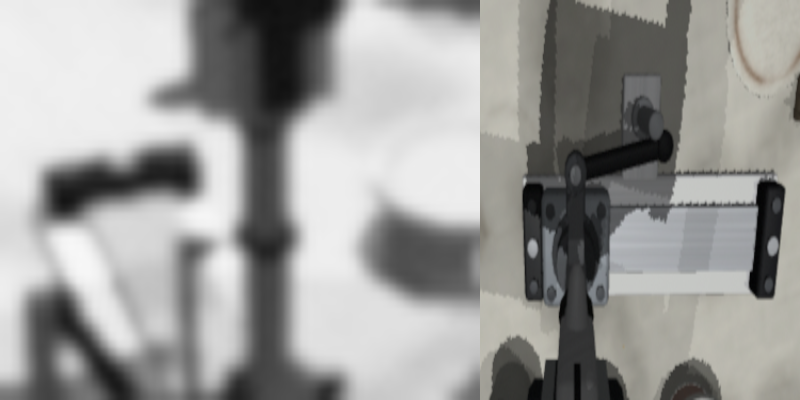

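The final view shows the ring at row 219.0 against a pointer level of 218.9, about 0.3 mm apart. The nose is straight, the lever is folded, and the carriage is against the stop.

```bash
python3 -c "
from bench import workorder
print(workorder.hand_in())"
```

```text
the job is handed in; nothing more can be done
None
```

The job is handed in: the post is raised until the ring is level with the pointer tip (about 0.3 mm by camera), the nose points over the bracket, the carriage is at the end stop with the lever folded shut, and the block is still gripped.

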